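# Line the tare cup and hold up the fullest salt jar

### The job

We are about to weigh out buffer salt: first nest the clean yellow cup in the steel tare cup on the balance pan, seated fully down and let go. Then compare the three identical closed salt jars by lifting them out of the blue tray, and hold up the fullest one for me, upright and still, at least 15 cm clear of the bench, with the other two standing back in the tray and everything else on the bench left alone. Finish while still holding the jar: do not put it down or let it go.

Things in the scene. Friction and masses are not known exactly. Their poses are not given: they have to be found in the camera images.
- liner_mid (a point): clean yellow plastic weighing cup, open at the top, standing upright on the bench: tapered, outside diameter 44 mm at the foot, 51 mm half-way up and 58 mm at the rim (60 mm over the thin bead at the rim), 80 mm tall, wall 2.5 mm, about 35 g. The point is its centre on the axis, 40 mm above its underside; z up. It goes inside the steel cup, where its underside rests on the steel cup's inner floor and its upper 44 mm stand out
- liner: the same yellow cup, origin at the centre of its underside
- tare_cup_mouth (a point): centre of the mouth of the tapered steel tare cup that stands loose on the balance pan: 46 mm tall, outside 55 mm at the foot and 63 mm at the rim, wall 4 mm, inner floor 36 mm below this point; inside diameter 55 mm at the mouth and 48 mm at the inner floor; 0.35 kg; z up
- tare_cup: the same steel cup, origin at the centre of its underside
- pan (a point): centre of the top of the balance's round steel pan (130 mm in diameter), 60 mm above the bench; the steel cup stands on it, within 10 mm of its centre
- balance: white top-pan balance, fixed, 240 mm (its x) by 170 mm (its y), 60 mm high to the pan; origin at the centre of its footprint on the bench, the display on its -x side, the pan's centre 40 mm to its +x
- tray: shallow blue plastic tray, fixed, 125 mm (its x) by 290 mm (its y), floor 4 mm thick, rim 20 mm above the bench; origin at the centre of its footprint on the bench. The three jars stand in a row along its y, about 95 mm between centres
- jar_a_mid (a point): a closed white screw-top jar, round, 62 mm in diameter up to 70 mm height, blue cap 53 mm in diameter from 82 to 104 mm height (its top), label with an orange stripe, standing in the blue tray. The point is its centre, 52 mm above its underside; z is its axis. All three look alike, 0.1 to 0.45 kg; one (any of them, in any place) is at least 0.13 kg heavier than the others
- jar_a: the same jar, origin at the centre of its underside
- jar_b_mid (a point): another closed white screw-top jar, round, 62 mm in diameter up to 70 mm height, blue cap 53 mm in diameter from 82 to 104 mm height (its top), label with an orange stripe, standing in the blue tray. The point is its centre, 52 mm above its underside; z is its axis. All three look alike, 0.1 to 0.45 kg; one (any of them, in any place) is at least 0.13 kg heavier than the others
- jar_b: the same jar, origin at the centre of its underside
- jar_c_mid (a point): another closed white screw-top jar, round, 62 mm in diameter up to 70 mm height, blue cap 53 mm in diameter from 82 to 104 mm height (its top), label with an orange stripe, standing in the blue tray. The point is its centre, 52 mm above its underside; z is its axis. All three look alike, 0.1 to 0.45 kg; one (any of them, in any place) is at least 0.13 kg heavier than the others
- jar_c: the same jar, origin at the centre of its underside
- rack_green: white tube rack with green and blue capped tubes, 56 x 166 mm, 101 mm tall; origin at the centre of its underside. Leave alone
- rack_blue: white tube rack with blue and red capped tubes, 78 x 100 mm, 101 mm tall; origin at the centre of its underside. Leave alone
- tip_box: orange pipette tip box with clear lid, 85 x 122 mm, 58 mm tall; origin at the centre of its underside. Leave alone
- dropper: small white dropper bottle with red collar, 33 mm in diameter, 86 mm tall; origin at the centre of its underside. Leave alone
- spatula: steel weighing spatula lying on the bench, 165 mm long, 8 mm high, along its x; origin near its middle, on the bench. Leave alone
- timer: flat white bench timer, 62 x 75 mm, 16 mm high; origin at the centre of its underside. Leave alone

How it is judged:
On the way, in this order (a step that is already met when the one before it is completed fails the run):
1. the yellow cup sits fully down inside the steel cup on the balance, let go (z of liner in the frame of tare_cup_mouth below -0.0325 m and horizontal distance between liner and tare_cup_mouth below 0.005 m and angle between liner's own z axis and vertical below 0.08 rad and distance between tare_cup and pan below 0.035 m and angle between tare_cup's own z axis and vertical below 0.06 rad and contact force between liner and the fingers below 0.1 N), for 0.3 s.
2. at least one of the part-used jars has been lifted clear of the tray to compare it, the full one (over 2.9 N on the tray) still standing there (((z of jar_a_mid in the frame of tray above 0.066 m and contact force between any of jar_b, jar_c and tray above 2.9 N) or (z of jar_b_mid in the frame of tray above 0.066 m and contact force between any of jar_a, jar_c and tray above 2.9 N) or (z of jar_c_mid in the frame of tray above 0.066 m and contact force between any of jar_a, jar_b and tray above 2.9 N))), for 0.1 s.
At the end, for the whole second after the job is handed in: One jar held by the gripper alone, still, upright within 0.2 rad, centre over 195 mm above bench; the others upright in the tray, let go, each pressing on it with under 2.9 N; yellow cup within 3.5 mm of steel cup's floor, 5 mm of its axis; steel cup upright, within 35 mm of pan centre (((height (world z) of jar_a_mid above 0.195 m and angle between jar_a_mid's own z axis and vertical below 0.2 rad and linear speed of jar_a below 0.03 m/s and contact force between jar_a and the fingers above 2 N and contact force between jar_a and balance below 0.1 N and contact force between jar_a and tare_cup below 0.1 N and contact force between jar_a and liner below 0.1 N and contact force between jar_a and jar_b below 0.1 N and contact force between jar_a and jar_c below 0.1 N and contact force between jar_a and rack_green below 0.1 N and contact force between jar_a and rack_blue below 0.1 N and contact force between jar_a and tip_box below 0.1 N and contact force between jar_a and dropper below 0.1 N and contact force between jar_a and spatula below 0.1 N and contact force between jar_a and timer below 0.1 N and (z of jar_b_mid in the frame of tray between 0.05 and 0.062 m and angle between jar_b_mid's own z axis and vertical below 0.08 rad and linear speed of jar_b below 0.02 m/s and contact force between jar_b and the fingers below 0.2 N and contact force between jar_b and tray between 0.5 and 2.9 N and x of jar_b_mid in the frame of tray between -0.062 and 0.062 m and y of jar_b_mid in the frame of tray between -0.145 and 0.145 m) and (z of jar_c_mid in the frame of tray between 0.05 and 0.062 m and angle between jar_c_mid's own z axis and vertical below 0.08 rad and linear speed of jar_c below 0.02 m/s and contact force between jar_c and the fingers below 0.2 N and contact force between jar_c and tray between 0.5 and 2.9 N and x of jar_c_mid in the frame of tray between -0.062 and 0.062 m and y of jar_c_mid in the frame of tray between -0.145 and 0.145 m)) or (height (world z) of jar_b_mid above 0.195 m and angle between jar_b_mid's own z axis and vertical below 0.2 rad and linear speed of jar_b below 0.03 m/s and contact force between jar_b and the fingers above 2 N and contact force between jar_b and balance below 0.1 N and contact force between jar_b and tare_cup below 0.1 N and contact force between jar_b and liner below 0.1 N and contact force between jar_b and jar_a below 0.1 N and contact force between jar_b and jar_c below 0.1 N and contact force between jar_b and rack_green below 0.1 N and contact force between jar_b and rack_blue below 0.1 N and contact force between jar_b and tip_box below 0.1 N and contact force between jar_b and dropper below 0.1 N and contact force between jar_b and spatula below 0.1 N and contact force between jar_b and timer below 0.1 N and (z of jar_a_mid in the frame of tray between 0.05 and 0.062 m and angle between jar_a_mid's own z axis and vertical below 0.08 rad and linear speed of jar_a below 0.02 m/s and contact force between jar_a and the fingers below 0.2 N and contact force between jar_a and tray between 0.5 and 2.9 N and x of jar_a_mid in the frame of tray between -0.062 and 0.062 m and y of jar_a_mid in the frame of tray between -0.145 and 0.145 m) and (z of jar_c_mid in the frame of tray between 0.05 and 0.062 m and angle between jar_c_mid's own z axis and vertical below 0.08 rad and linear speed of jar_c below 0.02 m/s and contact force between jar_c and the fingers below 0.2 N and contact force between jar_c and tray between 0.5 and 2.9 N and x of jar_c_mid in the frame of tray between -0.062 and 0.062 m and y of jar_c_mid in the frame of tray between -0.145 and 0.145 m)) or (height (world z) of jar_c_mid above 0.195 m and angle between jar_c_mid's own z axis and vertical below 0.2 rad and linear speed of jar_c below 0.03 m/s and contact force between jar_c and the fingers above 2 N and contact force between jar_c and balance below 0.1 N and contact force between jar_c and tare_cup below 0.1 N and contact force between jar_c and liner below 0.1 N and contact force between jar_c and jar_a below 0.1 N and contact force between jar_c and jar_b below 0.1 N and contact force between jar_c and rack_green below 0.1 N and contact force between jar_c and rack_blue below 0.1 N and contact force between jar_c and tip_box below 0.1 N and contact force between jar_c and dropper below 0.1 N and contact force between jar_c and spatula below 0.1 N and contact force between jar_c and timer below 0.1 N and (z of jar_a_mid in the frame of tray between 0.05 and 0.062 m and angle between jar_a_mid's own z axis and vertical below 0.08 rad and linear speed of jar_a below 0.02 m/s and contact force between jar_a and the fingers below 0.2 N and contact force between jar_a and tray between 0.5 and 2.9 N and x of jar_a_mid in the frame of tray between -0.062 and 0.062 m and y of jar_a_mid in the frame of tray between -0.145 and 0.145 m) and (z of jar_b_mid in the frame of tray between 0.05 and 0.062 m and angle between jar_b_mid's own z axis and vertical below 0.08 rad and linear speed of jar_b below 0.02 m/s and contact force between jar_b and the fingers below 0.2 N and contact force between jar_b and tray between 0.5 and 2.9 N and x of jar_b_mid in the frame of tray between -0.062 and 0.062 m and y of jar_b_mid in the frame of tray between -0.145 and 0.145 m))) and z of liner in the frame of tare_cup_mouth below -0.0325 m and horizontal distance between liner and tare_cup_mouth below 0.005 m and angle between liner's own z axis and vertical below 0.08 rad and distance between tare_cup and pan below 0.035 m and angle between tare_cup's own z axis and vertical below 0.06 rad); the arm keeps its last pose, push and grip.
It fails at once if a jar is tipped over (angle between any of jar_a_mid, jar_b_mid, jar_c_mid's own z axis and vertical above 0.7 rad).
It fails at once if a bystander (rack, tip box, dropper bottle, spatula, timer) is pushed more than 30 mm or knocked over (distance of any of rack_green, rack_blue, tip_box, dropper, spatula, timer from where it was at the start of the episode above 0.03 m or angle between any of rack_green, rack_blue, tip_box, dropper, spatula, timer's own z axis and vertical above 0.5 rad).
It also fails if it takes over 72 s, if anything falls off the work surface, if the arm or the gripper's body presses on something with over 40 N, if the wrist force passes 120 N, or if a joint passes its speed limit or range.

### The arm

A 6-joint arm with a two-finger parallel gripper is mounted at the origin on the work surface. World frame = base frame: x ahead of the robot, y to its left, z up, the work surface at z = 0. Lengths are in m, angles in rad, forces in N, time in s.
With the tool pointing down it reaches from about 0.4 to 0.825 m from the base axis. Payload 7 kg.
Tool frame: the origin (TCP) lies between the finger pads; the fingertips stand arm.nose_length ahead of it and the grasp point (between the pads) is the TCP (arm.nose_length is the distance from the TCP to the fingertips, in m); x points along the fingers, z is the direction in which the jaws open and shut, and the axes are right-handed (so a half turn about x gives the same grasp; the last joint's range is limited). The gripper opens to 88 mm and grips with 3 to 60 N. Pads are 19 mm wide; open, the fingers measure 130 mm over their backs; the gripper's body (78 mm by 193 mm) begins 47 mm behind the grasp point.
Start: joints at [-0.82, 0.359, 0.012, 0, -1.224, -0.288], TCP at [0.301, -0.604, 0.214] pointing down, gripper open.
Joint ranges: [-3.07, 3.07], [-1.43, 2.12], [-1.02, 1.25], [-3.03, 1.67], [-3.05, -0], [-3.03, 3.03]. Speed limits (rad/s): [2.39, 2.39, 3.01, 3.14, 3.14, 3.14].

### API

Orientations are given as [roll, pitch, yaw] about the fixed x, y, z axes, in that order (R = Rz(yaw) Ry(pitch) Rx(roll)).
In Python, from station import arm, viewer, spotter gives the robot as it stands.
- The arm moves only by the shell command python3 -m handwheel 'ROWS' [FORCE]. ROWS is a JSON object of lists of equal length, an entry for each row: "gripper": the gripper command: -1 is shut, 1 is fully open, values between are in proportion; "travel": the shift along the world's x, y, z each as a share of 500 mm, from -1 to 1, a list of three; "spin": the turn about the world's z as a share of 45 degrees, from -1 to 1. A call has 1 to 20 rows; each row is the pose to reach, as a shift and turn from the pose commanded when the call began; what a row does not reach only later rows make up. A row lasts 1/10 s, in which the tool goes at most 50 mm and 8.59 degrees, less where a joint would pass 70% of its speed; a pose out of reach is approached as far as the arm can. A call with a number of a shift or a turn outside -1 to 1 is refused whole. A call with a gripper value outside its range is refused whole. The fingers move at their own pace and stop on an object; FORCE is the grip in N (left out, the last holds). Time passes only in rows, so rows that repeat a pose let the fingers close. It gives the time, the measured TCP pose, the force and the opening at its end, in the units of the state.
- arm.get_state(): the state, without advancing time (a new reading comes with each control period).
- viewer.grab_frame(name): name is "scene" or "top"; returns a dict with "pixels" (384x512x3 uint8, blue, green, red), "fx", "fy", "cx", "cy" (pixels), "eye" and "attitude" of the camera in the world. Camera axes: x right, y down, z forward; pixel columns grow to the right and rows downward; lengths in m; the calibration is good to about 2 mm. A picture is of the moment at which its call begins. There is no depth.
- arm.job_done(): hands the job in, once; it reports no verdict.
Trained networks look in the newest picture that a camera, given by its name, has taken for a name from the list of things; names that differ only in an ending like _2 or _b are one class to them, and where a whole thing is asked for, a point or a joint stands for the part that bears it (a point fixed in the world has none). Each returns a list of dicts, best first, with "conf" (0 to 1); they miss things now and then, are a little off and sometimes report something else, mostly with a low value. They report only what shows in the picture. A call takes as long as a camera call.
- spotter.spot_in(camera, label): "rect" ([left, top, right, bottom] in pixels, round what is visible of it).
- spotter.tip_of(camera, label): "at" ([column, row] in pixels: a listed point, or the origin of a listed thing).
The state is a dict: "t": time; "q": joint angles; "qd": joint speeds; "joint_efforts": joint torques, N m; "eef_pos": TCP position; "ee_rot": TCP orientation; "force": force on the tool from outside, world axes, zero at the start; "moment": the same for the moment, N m; "width": finger opening in m.
Only numpy, scipy, OpenCV 4.12 (cv2) and the standard library are available. Lean on these libraries where they do the work, as an engineer would, in place of code of your own. Each camera call takes 0.05 s, during which the arm holds its last target.

## Working session

There is one attempt and no reset: what is moved stays moved. The work goes in short steps, Python scripts to look and compute and a shell command to move; the robot and the scene stay as the last step left them, time stands still between calls to the robot, and variables do not carry over. Pictures are saved under pics/ and viewed, and the job is handed in when it is done.

```bash
ls; mkdir -p pics
cat > h.py <<'E'
import numpy as np, cv2
from station import arm, viewer, spotter
def grab(n,save=None):
    f=viewer.grab_frame(n)
    if save: cv2.imwrite('pics/'+save,f['pixels'])
    return f
def rotm(f):
    a=np.array(f['attitude'],float)
    if a.shape==(3,3): return a
    from scipy.spatial.transform import Rotation as R
    if a.size==3: return R.from_euler('xyz',a).as_matrix()
    return R.from_quat(a).as_matrix()
def ray(f,p):
    d=rotm(f)@np.array([(p[0]-f['cx'])/f['fx'],(p[1]-f['cy'])/f['fy'],1])
    return np.array(f['eye']),d
def onz(f,p,z):
    e,d=ray(f,p); return e+d*(z-e[2])/d[2]
def proj(f,X):
    c=rotm(f).T@(np.array(X)-np.array(f['eye'])); return [f['fx']*c[0]/c[2]+f['cx'],f['fy']*c[1]/c[2]+f['cy']]
E
python3 - <<'E'
from h import *
s=arm.get_state();print(s, arm.nose_length)
for n in('scene','top'):
    f=grab(n,n+'0.png');print(n,{k:f[k] for k in f if k!='pixels'})
    for l,z in(('liner_mid',.04),('liner',0),('tare_cup_mouth',.106),('pan',.06),('jar_a_mid',.056),('tray',0),('balance',0),('dropper',0),('rack_green',0),('rack_blue',0),('tip_box',0),('timer',0),('spatula',0)):
        for d in spotter.tip_of(n,l)[:4]: print(l,round(d['conf'],2),np.round(d['at'],1),np.round(onz(f,d['at'],z),4))
E
```

```text
pics
{'t': 0.0, 'q': array([-8.19874452e-01,  3.59377221e-01,  1.10802467e-02, -3.33048119e-04,
       -1.22410324e+00, -2.88088274e-01]), 'qd': array([-0.00172603, -0.00096253,  0.00034253, -0.00020521,  0.00105088,
        0.00039517]), 'joint_efforts': array([-1.03990391e-05, -5.82719350e+01,  2.93053436e+01,  6.99719712e+00,
        6.72708979e-03, -2.02061574e-04]), 'eef_pos': array([ 0.30111886, -0.60355536,  0.21314135]), 'ee_rot': array([0.09533127, 1.56916216, 2.12884778]), 'force': array([-0.79001074, -0.77920045, -0.22359342]), 'moment': array([ 0.00384433,  0.01181683, -0.00435651]), 'width': 0.08785567461135214} 0.019
scene {'fx': 392.33654689344047, 'fy': 392.33654689344047, 'cx': 254.7102953222214, 'cy': 188.23759423913762, 'eye': array([1.20966752, 0.1247673 , 0.89571911]), 'attitude': array([-2.43654353,  0.01735151,  1.90224253])}
liner_mid 0.57 [328.8 188. ] [0.4592 0.0744 0.04  ]
liner 0.78 [324.7 199.1] [0.4696 0.0696 0.    ]
liner 0.67 [328.1 190.2] [0.4332 0.0719 0.    ]
liner 0.16 [248.7 153.9] [ 0.3618 -0.2041  0.    ]
tare_cup_mouth 0.68 [410.5 230.5] [0.588
[... 1295 characters left out ...]
15.9 200.2] [ 0.5397 -0.2569  0.    ]
tray 0.69 [135.7 267.2] [0.3569 0.2235 0.    ]
tray 0.25 [114.1 189. ] [0.5672 0.2964 0.    ]
balance 0.61 [113.9 191.6] [0.56   0.2965 0.    ]
dropper 0.47 [201.8 160.5] [0.6485 0.0559 0.    ]
dropper 0.35 [106.3 171.7] [0.6158 0.3218 0.    ]
rack_green 0.78 [282.8 121.2] [ 0.7619 -0.1684  0.    ]
rack_green 0.48 [195.3 231.1] [0.4539 0.0673 0.    ]
rack_blue 0.93 [411.7 192.4] [ 0.5625 -0.5133  0.    ]
rack_blue 0.58 [194.3 232. ] [0.4515 0.0699 0.    ]
tip_box 0.84 [206.6 122.6] [0.7579 0.0458 0.    ]
timer 0.7 [295.5 269.6] [ 0.3559 -0.2006  0.    ]
spatula 0.57 [295.1 268.8] [ 0.3579 -0.1996  0.    ]
spatula 0.45 [132.7 267.6] [0.3558 0.2315 0.    ]
```

View pics/top0.png

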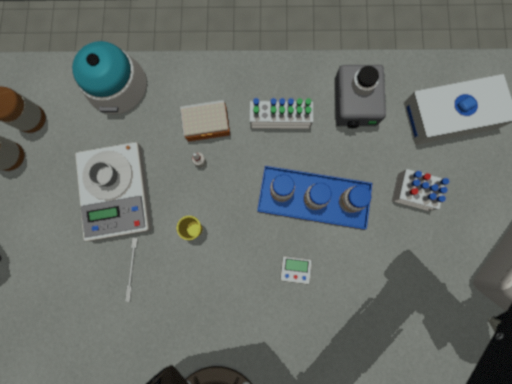

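View pics/scene0.png

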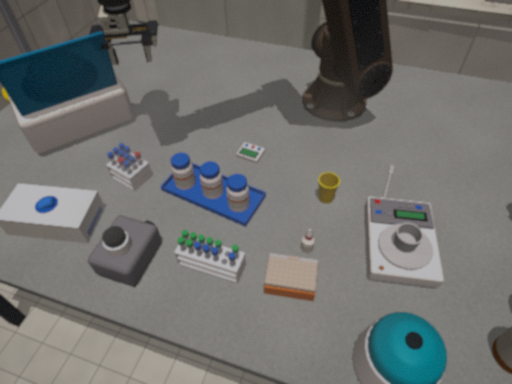

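Top view: the yellow cup is at about (190,229), the steel cup at (101,174) and the jar caps at (283,185), (319,195) and (356,200). Next I'll refine these with silhouettes in both cameras.

```bash
cat >> h.py <<'E'
from scipy.optimize import least_squares
T=np.linspace(0,2*np.pi,60)
def hull(f,x,y,rings):
    P=np.array([proj(f,(x+r*np.cos(t),y+r*np.sin(t),z)) for z,r in rings for t in T],np.float32)
    return cv2.convexHull(P)
def cen(f,x,y,rings):
    m=cv2.moments(hull(f,x,y,rings)); return np.array([m['m10'],m['m01']])/m['m00']
def blobs(f,lo,hi,amin=60):
    hsv=cv2.cvtColor(f['pixels'],cv2.COLOR_BGR2HSV)
    m=cv2.inRange(hsv,np.array(lo),np.array(hi))
    n,l,st,c=cv2.connectedComponentsWithStats(m)
    return [(st[i,4],c[i],st[i,:4]) for i in range(1,n) if st[i,4]>=amin],m
def solve(f,c,rings,x0):
    return least_squares(lambda p:cen(f,p[0],p[1],rings)-c,x0).x
LIN=[(.08,.030),(.0,.022)]
CAP=[(.108,.0265),(.086,.0265)]
E
python3 - <<'E'
from h import *
F={n:grab(n) for n in('scene','top')}
for n,f in F.items():
    b,_=blobs(f,(20,110,60),(35,255,255))
    print(n,'yellow',[(a,np.round(c,1),s) for a,c,s in b])
    for a,c,s in b:
        x=solve(f,c,LIN,[.456,.066]); print(np.round(x,4),'area',cv2.contourArea(hull(f,*x,LIN)))
    b,m=blobs(f,(105,150,30),(122,255,255),60); print('blue',[(a,np.round(c,1),s) for a,c,s in b])
    cr=[];
    for (u,v,w) in ([(100,172,30)] if n=='top' else [(408,237,30)]): cr.append(cv2.resize(f['pixels'][v-w:v+w,u-w:u+w],None,fx=6,fy=6,interpolation=cv2.INTER_CUBIC))
    u,v=(318,196) if n=='top' else (212,182)
    cr.append(cv2.resize(f['pixels'][v-45:v+45,u-60:u+60],(480,360),interpolation=cv2.INTER_CUBIC)[:, :440])
    cv2.imwrite(f'pics/crop_{n}.png',np.hstack(cr)[:, :800])
s=arm.get_state()
from scipy.spatial.transform import Rotation as R
print(R.from_euler('xyz',s['ee_rot']).as_matrix().round(3))
E
```

```text
scene yellow [(np.int32(63), array([ 4.8, 94.1]), array([ 2, 87,  7, 15], dtype=int32)), (np.int32(487), array([327.7, 186. ]), array([319, 172,  21,  31], dtype=int32))]
[ 0.3886 -1.1355] area 426.6646337601278
[0.4609 0.0702] area 552.520683072973
blue [(np.int32(180), array([179.8, 159.9]), array([172, 154,  17,  13], dtype=int32)), (np.int32(1746), array([217.1, 193.2]), array([163, 162, 101,  61], dtype=int32)), (np.int32(225), array([ 46.1, 204. ]), array([ 36, 197,  21,  15], dtype=int32))]
top yellow [(np.int32(463), array([188.8, 227.6]), array([177, 216,  25,  24], dtype=int32))]
[0.4602 0.0703] area 492.21960917278193
blue [(np.int32(330), array([465.8, 104.6]), array([456,  95,  21,  20], dtype=int32)), (np.int32(4070), array([314.7, 197. ]), array([258, 167, 113,  62], dtype=int32))]
[[-0.    -0.895 -0.446]
 [ 0.    -0.446  0.895]
 [-1.     0.     0.   ]]
```

View pics/crop_top.png

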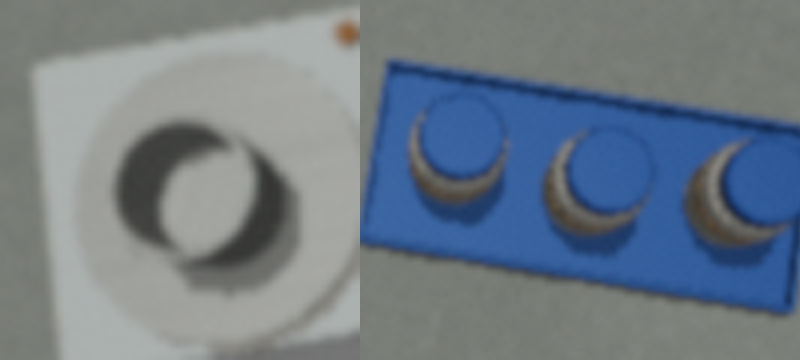

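View pics/crop_scene.png

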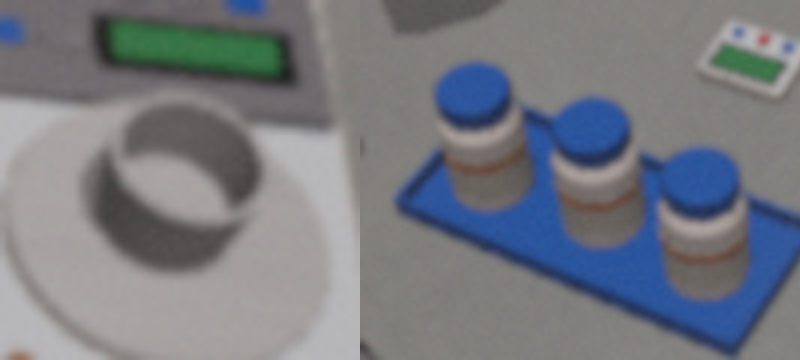

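Run:
```python
from h import *
t=grab('top');s=grab('scene')
print('mouth',onz(t,(101.1,173.6),.106).round(4),onz(s,(409.3,233.6),.106).round(4))
for a,b in zip([(283.7,184.7),(321,193.5),(359.7,196)],[(237,181.5),(209.5,169),(180.5,159.5)]):
    print('cap',onz(t,a,.108).round(4),onz(s,b,.108).round(4))
X=(onz(t,(101.1,173.6),.106)+onz(s,(409.3,233.6),.106))/2
C=[(onz(t,a,.108)+onz(s,b,.108))/2 for a,b in zip([(283.7,184.7),(321,193.5),(359.7,196)],[(237,181.5),(209.5,169),(180.5,159.5)])]
o=[]
for n,f in(('top',t),('scene',s)):
    k=5;im=cv2.resize(f['pixels'],None,fx=k,fy=k,interpolation=cv2.INTER_CUBIC)
    def ring(x,y,z,r,c):
        P=np.array([proj(f,(x+r*np.cos(a),y+r*np.sin(a),z)) for a in T]); cv2.polylines(im,[((P+.5)*k).astype(int)],True,c,1)
    ring(X[0],X[1],.106,.0315,(0,0,255));ring(X[0],X[1],.106,.0275,(0,255,0));ring(X[0],X[1],.060,.0275,(255,0,255))
    for c in C: ring(c[0],c[1],.108,.0265,(0,0,255)); ring(c[0],c[1],.004,.031,(0,255,0))
    u,v=(np.array(proj(f,X))*k).astype(int); A=im[v-170:v+170,u-140:u+140]
    u,v=(np.array(proj(f,C[1]))*k).astype(int); B=im[v-170:v+170,u-250:u+250]
    cv2.imwrite(f'pics/ov_{n}.png',np.hstack([A,B]))
```

```text
mouth [0.5894 0.2857 0.106 ] [0.5981 0.2901 0.106 ]
cap [ 0.5636 -0.1642  0.108 ] [ 0.5726 -0.1591  0.108 ]
cap [ 0.5427 -0.2533  0.108 ] [ 0.5531 -0.2476  0.108 ]
cap [ 0.5372 -0.3452  0.108 ] [ 0.5447 -0.3403  0.108 ]
```

View pics/ov_top.png

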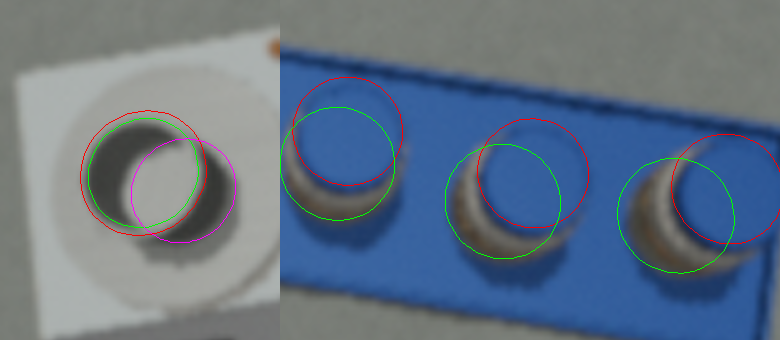

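View pics/ov_scene.png

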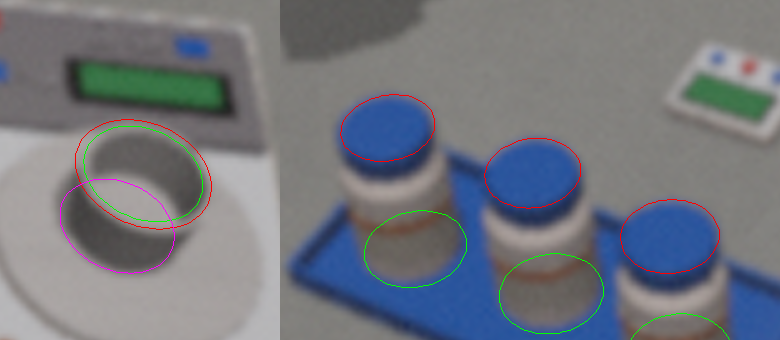

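The liner is at (0.460, 0.070) in both cameras and the mouth at about (0.592, 0.288). The jars lie along y from −0.16 to −0.34 at x≈0.54–0.57. Moving to the liner.

```bash
python3 -m handwheel '{"gripper":[1,1,1,1,1,1,1,1,1,1,1,1,1],"travel":[[0.16,0.5,0],[0.32,1,0],[0.32,1,0],[0.32,1,0],[0.32,1,0],[0.32,1,0],[0.32,1,0],[0.32,1,0],[0.32,1,0],[0.32,1,0],[0.32,1,0],[0.32,1,0],[0.32,1,0]],"spin":[1,1,1,1,1,1,1,1,1,1,1,1,1]}' 15
```

```text
t: 2.9
eef_pos: [0.4614, -0.1035, 0.2142]
ee_rot: [3.06, 1.571, -0.402]
force: [-0.2, -0.3, 0.5]
width: 0.0877
```

```bash
python3 -m handwheel '{"gripper":[1,1,1,1,1,1,1,1,1],"travel":[[-0.002,0.347,0],[-0.002,0.347,0],[-0.002,0.347,0],[-0.002,0.347,0],[-0.002,0.347,-0.2],[-0.002,0.347,-0.2],[-0.002,0.347,-0.2],[-0.002,0.347,-0.2],[-0.002,0.347,-0.2]],"spin":[0.22,0.22,0.22,0.22,0.22,0.22,0.22,0.22,0.22]}' 15
python3 - <<'E'
from h import *
s=arm.get_state()
from scipy.spatial.transform import Rotation as R
print(R.from_euler('xyz',s['ee_rot']).as_matrix().round(3))
o=[]
for n in('top','scene'):
    f=grab(n);u,v=np.array(proj(f,(.46,.07,.08))).astype(int)
    o.append(cv2.resize(f['pixels'][v-50:v+50,u-50:u+50],(400,400),interpolation=cv2.INTER_CUBIC))
cv2.imwrite('pics/l1.png',np.hstack(o))
E
```

```text
t: 3.8
eef_pos: [0.4621, 0.0695, 0.1165]
ee_rot: [-2.685, 1.568, 0.306]
force: [-0.3, 0.1, 0.1]
width: 0.0875
[[ 0.003 -0.15  -0.989]
 [ 0.001 -0.989  0.15 ]
 [-1.    -0.001 -0.003]]
```

View pics/l1.png

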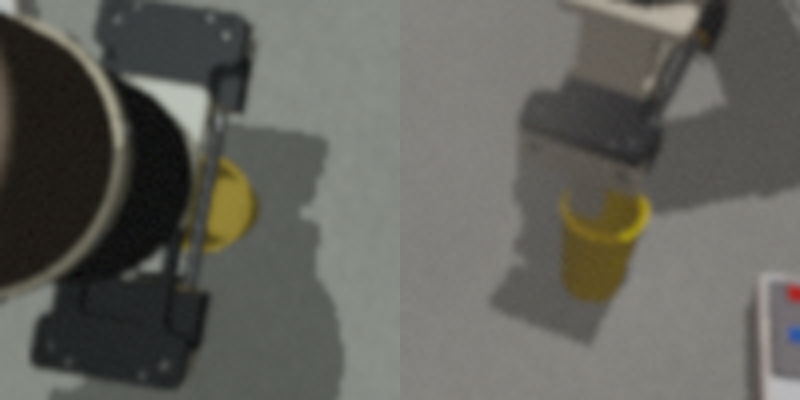

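The cup sits between the open fingers in both views, so I'll descend and grip.

```bash
python3 -m handwheel '{"gripper":[1,1,1,-1,-1,-1,-1,-1,-1,-1],"travel":[[-0.002,0.001,-0.05],[-0.002,0.001,-0.1],[-0.002,0.001,-0.111],[-0.002,0.001,-0.111],[-0.002,0.001,-0.111],[-0.002,0.001,-0.111],[-0.002,0.001,-0.111],[-0.002,0.001,-0.111],[-0.002,0.001,-0.111],[-0.002,0.001,-0.111]],"spin":[0,0,0,0,0,0,0,0,0,0]}' 12
```

```text
t: 4.9
eef_pos: [0.4601, 0.0703, 0.0592]
ee_rot: [-2.68, 1.569, 0.312]
force: [0.4, -1.1, 6.4]
width: 0.0577
```

```bash
python3 -m handwheel '{"gripper":[-1,-1,-1,-1,-1,-1,-1,-1],"travel":[[0,0,0],[0,0,0],[0,0,0.02],[0,0,0.1],[0,0,0.2],[0,0,0.26],[0,0,0.26],[0,0,0.26]],"spin":[0,0,0,0,0,0,0,0]}' 12
python3 - <<'E'
from h import *
print(arm.get_state()['force'],arm.get_state()['eef_pos'],arm.get_state()['width'])
o=[]
for n in('top','scene'):
    f=grab(n);u,v=np.array(proj(f,(.46,.07,.17))).astype(int)
    o.append(cv2.resize(f['pixels'][v-50:v+50,u-50:u+50],(400,400),interpolation=cv2.INTER_CUBIC))
cv2.imwrite('pics/l2.png',np.hstack(o))
E
```

```text
t: 5.7
eef_pos: [0.4591, 0.0701, 0.1894]
ee_rot: [-2.091, 1.569, 0.901]
force: [-0.0, 0.1, -2.2]
width: 0.0577
[-0.04758845  0.13417293 -2.17850451] [0.45909735 0.07012099 0.18941808] 0.057733182933775086
```

View pics/l2.png

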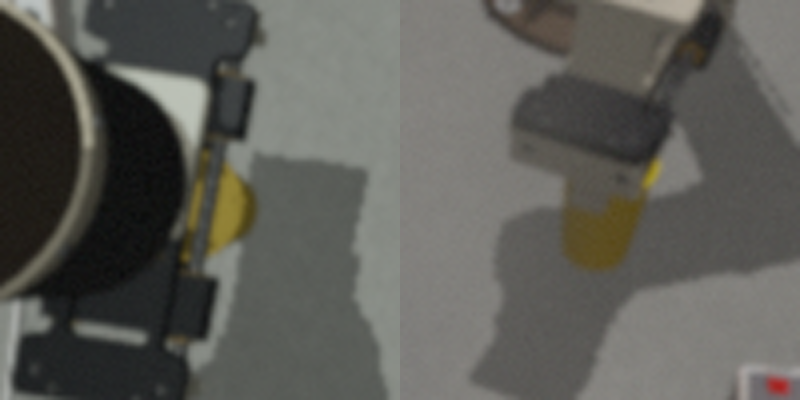

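```bash
python3 -m handwheel '{"gripper":[-1,-1,-1,-1,-1,-1,-1,-1,-1,-1],"travel":[[0.05,0.08,0],[0.1,0.16,0],[0.15,0.25,0],[0.2,0.33,0],[0.24,0.4,0],[0.266,0.436,0],[0.266,0.436,0],[0.266,0.436,0],[0.266,0.436,0],[0.266,0.436,0]],"spin":[0,0,0,0,0,0,0,0,0,0]}' 12
cat > ov.py <<'E'
from h import *
import sys
s=arm.get_state();print(s['force'].round(2),s['eef_pos'].round(4),s['width'])
X=s['eef_pos'];zf=X[2]-.0592
o=[]
for n in('top','scene'):
    f=grab(n);k=4;im=cv2.resize(f['pixels'],None,fx=k,fy=k,interpolation=cv2.INTER_CUBIC)
    im2=im.copy()
    def ring(x,y,z,r,c):
        P=np.array([proj(f,(x+r*np.cos(a),y+r*np.sin(a),z)) for a in T]); cv2.polylines(im2,[((P+.5)*k).astype(int)],True,c,1)
    ring(X[0],X[1],zf,.022,(0,0,255));ring(X[0],X[1],zf+.08,.03,(0,0,255))
    ring(.592,.288,.106,.0315,(0,255,0));ring(.592,.288,.060,.0275,(0,255,0))
    u,v=(np.array(proj(f,(.592,.288,.13)))*k).astype(int); u=max(u,190)
    o.append(np.vstack([i[v-150:v+150,u-190:u+190] for i in (im,im2)]))
cv2.imwrite('pics/'+sys.argv[1],np.hstack(o))
E
python3 ov.py l3.png
```

```text
t: 6.8
eef_pos: [0.5919, 0.2871, 0.1886]
ee_rot: [0.815, 1.57, -2.477]
force: [0.5, 0.0, -0.0]
width: 0.0572
[ 0.46  0.   -0.04] [0.5919 0.2871 0.1886] 0.05724331226077594
```

View pics/l3.png

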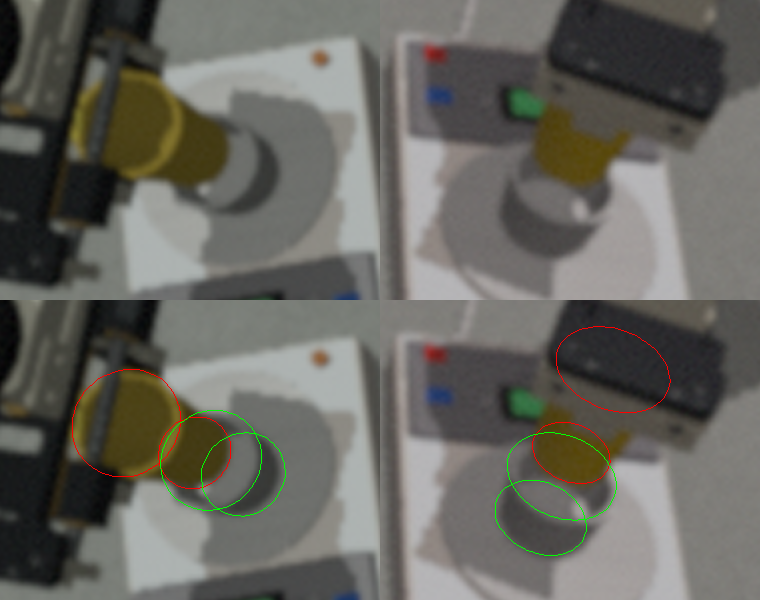

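The overlays agree with the images to about 1–2 mm. I'll nudge by +1 mm in x and +2 mm in y, then lower while watching the force.

```bash
python3 -m handwheel '{"gripper":[-1,-1,-1,-1,-1,-1,-1,-1],"travel":[[0.002,0.004,0],[0.002,0.004,-0.02],[0.002,0.004,-0.04],[0.002,0.004,-0.06],[0.002,0.004,-0.08],[0.002,0.004,-0.09],[0.002,0.004,-0.09],[0.002,0.004,-0.09]],"spin":[0,0,0,0,0,0,0,0]}' 12; python3 ov.py l4.png
```

```text
t: 7.7
eef_pos: [0.5935, 0.2901, 0.1436]
ee_rot: [2.453, 1.571, -0.839]
force: [0.1, -0.1, -1.0]
width: 0.0578
[ 0.06 -0.11 -1.03] [0.5935 0.2901 0.1436] 0.057796613423683064
```

View pics/l4.png

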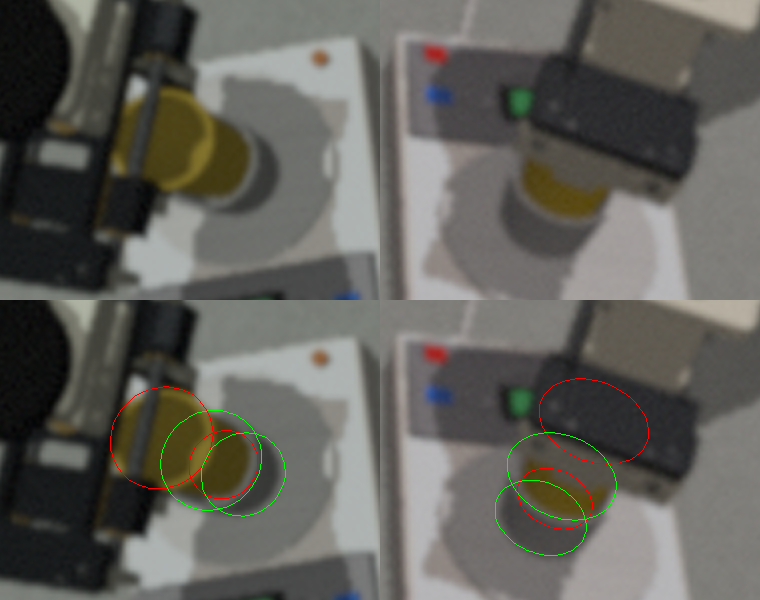

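The yellow cup is inside the mouth with no lateral force. Lowering to the floor.

```bash
python3 -m handwheel '{"gripper":[-1,-1,-1,-1,-1,-1],"travel":[[0,0,-0.01],[0,0,-0.016],[0,0,-0.02],[0,0,-0.024],[0,0,-0.026],[0,0,-0.026]],"spin":[0,0,0,0,0,0]}' 12
```

```text
t: 8.4
eef_pos: [0.5931, 0.2899, 0.1303]
ee_rot: [0.635, 1.57, -2.656]
force: [-1.4, 0.3, -0.3]
width: 0.0574
```

```bash
python3 -m handwheel '{"gripper":[-1,-1,-1,-1],"travel":[[0,0,-0.002],[0,0,-0.004],[0,0,-0.004],[0,0,-0.004]],"spin":[0,0,0,0]}' 12
```

```text
t: 8.8
eef_pos: [0.5935, 0.2903, 0.1293]
ee_rot: [-2.24, 1.57, 0.752]
force: [-3.7, 0.9, 5.1]
width: 0.0575
```

Contact is at the expected floor height, so I'll release and lift.

```bash
python3 -m handwheel '{"gripper":[-0.2,0.1,0.4,0.7,1,1,1],"travel":[[0,0,0],[0,0,0],[0,0,0],[0,0,0],[0,0,0],[0,0,0],[0,0,0]],"spin":[0,0,0,0,0,0,0]}' 12
python3 -m handwheel '{"gripper":[1,1,1,1,1,1,1],"travel":[[0,0,0.03],[0,0,0.1],[0,0,0.2],[0,-0.1,0.2],[0,-0.2,0.2],[0,-0.2,0.2],[0,-0.2,0.2]],"spin":[0,0,0,0,0,0,0]}' 12
python3 - <<'E'
from h import *
o=[]
for n in('top','scene'):
    f=grab(n);u,v=np.array(proj(f,(.592,.288,.1))).astype(int)
    b,_=blobs(f,(20,110,40),(35,255,255)); print([(a,c) for a,c,_ in b])
    o.append(cv2.resize(f['pixels'][v-45:v+45,u-45:u+45],(400,400),interpolation=cv2.INTER_CUBIC))
    im=f['pixels'].copy()
    L=[(.150,.030),(.07,.022)]
    for a,c,_ in b: print(n,solve(f,c,[(.150,.030),(.106,.0259)],[.592,.288]))
cv2.imwrite('pics/l5.png',np.hstack(o))
E
```

```text
t: 9.5
eef_pos: [0.5934, 0.2899, 0.1284]
ee_rot: [1.173, 1.571, -2.119]
force: [-0.5, -0.8, -0.1]
width: 0.0854
t: 10.2
eef_pos: [0.5935, 0.1888, 0.229]
ee_rot: [-2.348, 1.57, 0.642]
force: [-0.5, 0.3, 0.4]
width: 0.0879
[(np.int32(232), array([ 91.31465517, 165.60344828]))]
top [0.60311006 0.2969591 ]
[(np.int32(62), array([ 4.72580645, 94.14516129])), (np.int32(654), array([412.99847095, 225.71712538]))]
scene [ 0.47003459 -1.01053667]
scene [0.59288818 0.29057652]
```

View pics/l5.png

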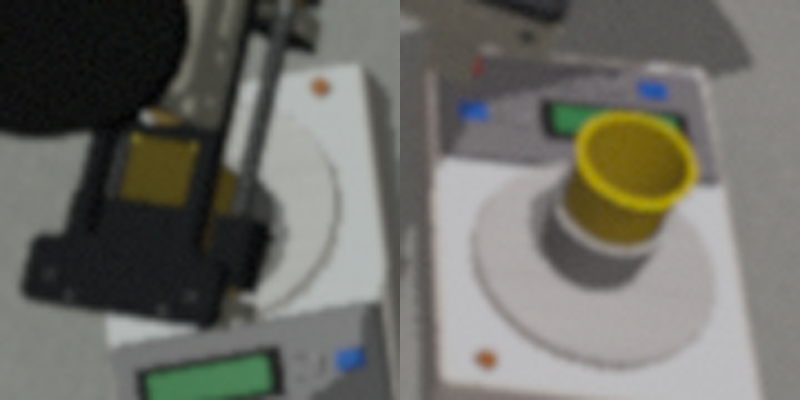

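Scene view: the yellow cup stands upright in the steel cup, with the rim at (635,160) in the crop. Now the first jar.

```bash
python3 -m handwheel '{"gripper":[1,1,1,1,1,1,1,1,1,1,1,1,1,1],"travel":[[-0.051,-0.7,0],[-0.051,-0.7,0],[-0.051,-0.7,0],[-0.051,-0.7,0],[-0.051,-0.7,0],[-0.051,-0.7,0],[-0.051,-0.7,0],[-0.051,-0.7,0],[-0.051,-0.7,-0.05],[-0.051,-0.7,-0.15],[-0.051,-0.7,-0.16],[-0.051,-0.7,-0.16],[-0.051,-0.7,-0.16],[-0.051,-0.7,-0.16]],"spin":[0,0,0,0,0,0,0,0,0,0,0,0,0,0]}' 12
python3 - <<'E'
from h import *
s=arm.get_state();print(s['eef_pos'].round(4))
o=[]
f=grab('top')
b,_=blobs(f,(20,110,40),(35,255,255))
for a,c,_ in b: print('liner top view',a,solve(f,c,[(.150,.030),(.106,.0259)],[.592,.288]))
u,v=np.array(proj(f,(.592,.288,.1))).astype(int)
o.append(cv2.resize(f['pixels'][v-50:v+50,u-50:u+50],(400,400),interpolation=cv2.INTER_CUBIC))
for n in('scene',):
    f=grab(n);u,v=np.array(proj(f,(.56,-.2,.1))).astype(int)
    o.append(cv2.resize(f['pixels'][v-50:v+50,u-50:u+50],(400,400),interpolation=cv2.INTER_CUBIC))
cv2.imwrite('pics/j1.png',np.hstack(o))
E
```

```text
t: 11.7
eef_pos: [0.5694, -0.1597, 0.1508]
ee_rot: [-3.109, 1.567, -0.116]
force: [0.3, 0.2, -0.5]
width: 0.0879
[ 0.5694 -0.1597  0.1508]
```

View pics/j1.png

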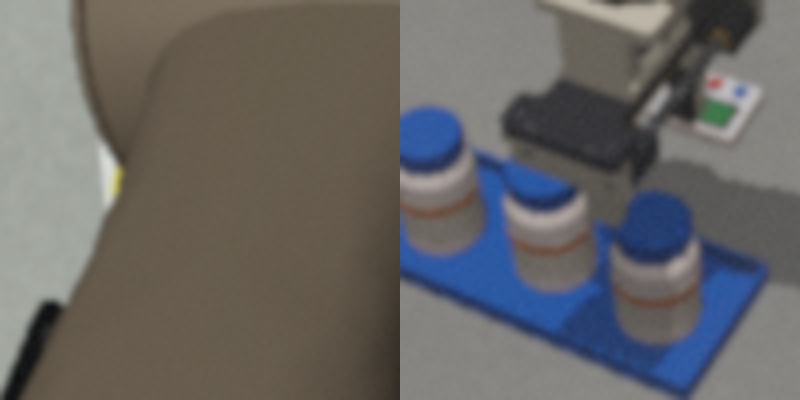

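```bash
cat > ovj.py <<'E'
from h import *
import sys
s=arm.get_state();X=s['eef_pos']
from scipy.spatial.transform import Rotation as R
Z=R.from_euler('xyz',s['ee_rot']).as_matrix()[:,2]
f=grab('scene');k=5;im=cv2.resize(f['pixels'],None,fx=k,fy=k,interpolation=cv2.INTER_CUBIC)
def ring(x,y,z,r,c):
    P=np.array([proj(f,(x+r*np.cos(a),y+r*np.sin(a),z)) for a in T]); cv2.polylines(im,[((P+.5)*k).astype(int)],True,c,1)
for x,y in((.568,-.1615),(.548,-.2505),(.541,-.343)): ring(x,y,.108,.0265,(0,0,255)); ring(x,y,.004,.031,(0,255,0))
w=s['width']/2
for g in(-1,1):
  for dy in (-.0095,.0095):
    p=np.array(proj(f,X+g*w*Z+[0,dy,-.019])); q=np.array(proj(f,X+g*w*Z+[0,dy,.019]))
    cv2.line(im,tuple(((p+.5)*k).astype(int)),tuple(((q+.5)*k).astype(int)),(0,255,255),2)
u,v=(np.array(proj(f,(.56,-.22,.08)))*k).astype(int)
cv2.imwrite('pics/'+sys.argv[1],im[v-280:v+280,u-330:u+330])
E
python3 ovj.py j2.png
```

```text
(no output)
```

View pics/j2.png

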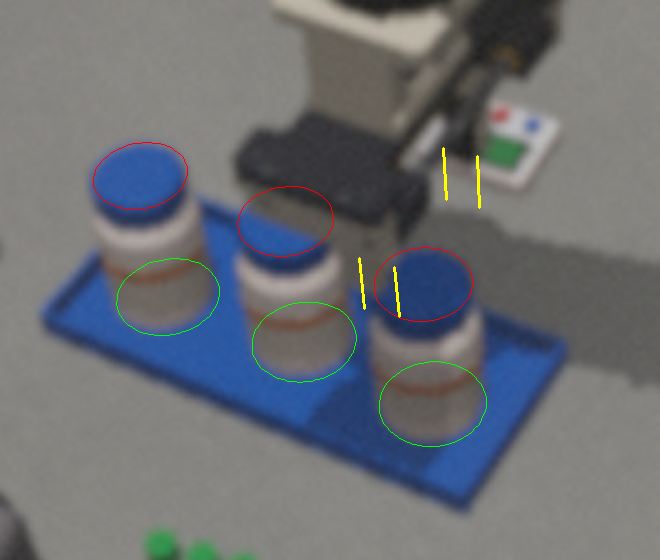

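The finger position projected from kinematics straddles jar 1's cap at (424,285). Descending with a force check.

```bash
python3 -m handwheel '{"gripper":[1,1,1,1,1,1],"travel":[[0,-0.002,-0.03],[0,-0.002,-0.06],[0,-0.002,-0.09],[0,-0.002,-0.11],[0,-0.002,-0.11],[0,-0.002,-0.11]],"spin":[0,0,0,0,0,0]}' 40
python3 ovj.py j3.png
```

```text
t: 12.45
eef_pos: [0.5682, -0.1611, 0.0941]
ee_rot: [2.824, 1.57, -0.467]
force: [1.1, -0.6, 0.5]
width: 0.0876
```

View pics/j3.png

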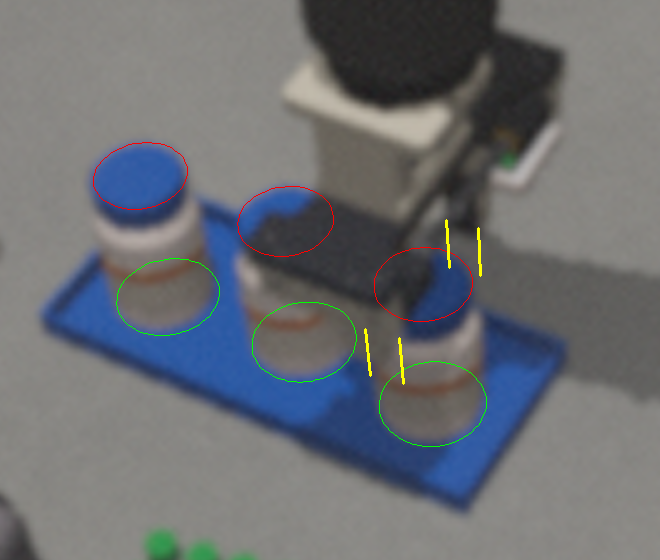

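```bash
python3 -m handwheel '{"gripper":[-1,-1,-1,-1,-1,-1,-1],"travel":[[0,0,0],[0,0,0],[0,0,0],[0,0,0],[0,0,0],[0,0,0],[0,0,0]],"spin":[0,0,0,0,0,0,0]}' 30
python3 -m handwheel '{"gripper":[-1,-1,-1,-1,-1,-1,-1,-1],"travel":[[0,0,0.02],[0,0,0.04],[0,0,0.06],[0,0,0.06],[0,0,0.06],[0,0,0.06],[0,0,0.06],[0,0,0.06]],"spin":[0,0,0,0,0,0,0,0]}'
python3 -m handwheel '{"gripper":[-1],"travel":[[0,0,0]],"spin":[0]}'
python3 -m handwheel '{"gripper":[-1],"travel":[[0,0,0]],"spin":[0]}'
python3 -c "
from station import arm
print(arm.get_state()['force'])"
```

```text
t: 13.2
eef_pos: [0.5677, -0.161, 0.0936]
ee_rot: [0.313, 1.571, -2.978]
force: [-1.2, 0.7, 2.1]
width: 0.0507
t: 14.0
eef_pos: [0.5676, -0.161, 0.1232]
ee_rot: [0.148, 1.57, 3.139]
force: [-0.3, 0.0, -0.8]
width: 0.0503
t: 14.1
eef_pos: [0.5677, -0.161, 0.1233]
ee_rot: [0.151, 1.57, -3.14]
force: [-0.5, 1.0, -1.9]
width: 0.0507
t: 14.2
eef_pos: [0.5678, -0.161, 0.1234]
ee_rot: [0.073, 1.571, 3.065]
force: [0.0, 0.4, -1.1]
width: 0.0509
[ 0.0262852   0.38971705 -1.14130848]
```

```bash
python3 ovj.py j4.png
python3 - <<'E'
from station import arm,viewer
for i in range(6):
    viewer.grab_frame('top'); print(arm.get_state()['force'].round(2))
E
```

```text
[-0.42  0.14 -0.86]
[-1.02  0.45 -1.53]
[-0.14 -0.07 -2.03]
[-0.15 -0.02 -1.55]
[ 0.75 -0.69 -1.48]
[-0.56 -0.83 -1.39]
```

View pics/j4.png

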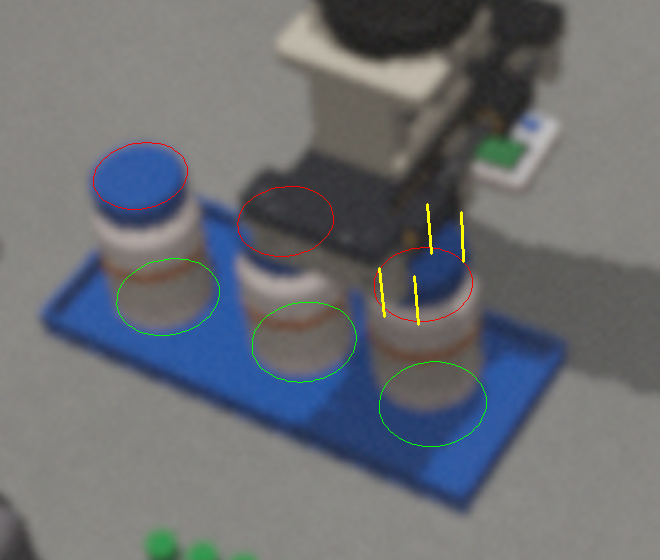

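Jar 1 is clear of the tray and reads about 1.4 N, so it is a part-used one. Setting it back.

```bash
python3 -m handwheel '{"gripper":[-1,-1,-1,-1,-1,-1],"travel":[[0,0,-0.02],[0,0,-0.04],[0,0,-0.054],[0,0,-0.059],[0,0,-0.059],[0,0,-0.059]],"spin":[0,0,0,0,0,0]}'
python3 -m handwheel '{"gripper":[0,0.2,0.5,1,1,1],"travel":[[0,0,0],[0,0,0],[0,0,0],[0,0,0],[0,0,0],[0,0,0]],"spin":[0,0,0,0,0,0]}'
python3 -m handwheel '{"gripper":[1,1,1,1,1,1,1,1,1],"travel":[[0,0,0.06],[0,0,0.12],[-0.01,-0.06,0.12],[-0.02,-0.12,0.12],[-0.04,-0.178,0.12],[-0.04,-0.178,0.12],[-0.04,-0.178,0.12],[-0.04,-0.178,0.12],[-0.04,-0.178,0.12]],"spin":[0,0,0,0,0,0,0,0,0]}'
python3 ovj.py j5.png
```

```text
t: 15.15
eef_pos: [0.5676, -0.161, 0.0937]
ee_rot: [0.203, 1.57, -3.088]
force: [-0.8, -0.4, -0.8]
width: 0.0504
t: 15.75
eef_pos: [0.568, -0.161, 0.0942]
ee_rot: [-3.077, 1.571, -0.085]
force: [0.1, -0.2, -0.5]
width: 0.0792
t: 16.65
eef_pos: [0.5481, -0.2493, 0.1541]
ee_rot: [-2.75, 1.571, 0.243]
force: [0.5, -0.3, 0.1]
width: 0.0878
```

View pics/j5.png

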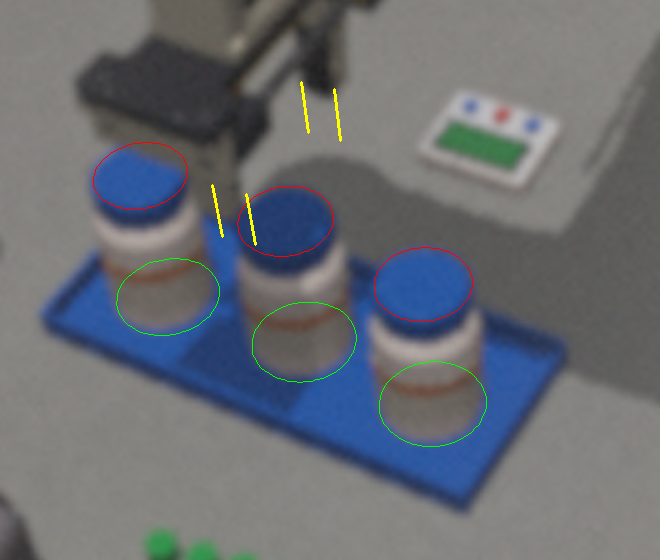

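Jar 1 stands back in the tray at (424,340). Now weighing the middle jar.

```bash
python3 -m handwheel '{"gripper":[1,1,1,1,1,1,-1,-1,-1,-1,-1,-1],"travel":[[0,-0.002,-0.03],[0,-0.002,-0.06],[0,-0.002,-0.09],[0,-0.002,-0.117],[0,-0.002,-0.117],[0,-0.002,-0.117],[0,-0.002,-0.117],[0,-0.002,-0.117],[0,-0.002,-0.117],[0,-0.002,-0.117],[0,-0.002,-0.117],[0,-0.002,-0.117]],"spin":[0,0,0,0,0,0,0,0,0,0,0,0]}' 30
python3 -m handwheel '{"gripper":[-1,-1,-1,-1,-1,-1,-1,-1],"travel":[[0,0,0.02],[0,0,0.04],[0,0,0.06],[0,0,0.06],[0,0,0.06],[0,0,0.06],[0,0,0.06],[0,0,0.06]],"spin":[0,0,0,0,0,0,0,0]}'
python3 - <<'E'
from station import arm,viewer
for i in range(6):
    viewer.grab_frame('top'); print(arm.get_state()['force'].round(2))
E
```

```text
t: 17.9
eef_pos: [0.5465, -0.2513, 0.0965]
ee_rot: [0.329, 1.568, -2.962]
force: [-9.7, 2.2, 19.6]
width: 0.0449
t: 18.7
eef_pos: [0.5477, -0.2509, 0.1251]
ee_rot: [-0.006, 1.57, 2.986]
force: [-0.5, 1.2, 1.0]
width: 0.0004
[ 0.6  -0.82 -0.39]
[ 0.17  0.35 -0.65]
[ 0.47 -0.04  0.7 ]
[-0.09 -0.63  0.13]
[-0.95  0.38 -0.08]
[0.07 0.03 0.37]
```

The grip slipped, and the fingers closed on nothing. Looking.

```bash
python3 ovj.py j6.png
```

```text
(no output)
```

View pics/j6.png

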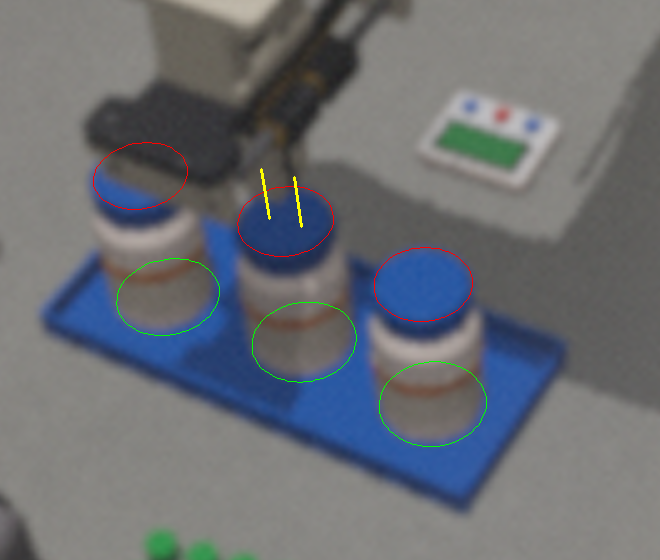

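The jar is undisturbed. I'll refine the jar positions by fitting white-body silhouettes in the initial images.

```bash
cat > fit.py <<'E'
from h import *
from scipy.optimize import minimize
def fitjars(f,img,guess,S=6):
    res=[]
    hsv=cv2.cvtColor(img,cv2.COLOR_BGR2HSV)
    sat_blue=((hsv[...,0]>95)&(hsv[...,0]<130)&(hsv[...,1]>110))
    big=1.0-sat_blue.astype(np.float32)   # non-blue
    big=cv2.resize(big,None,fx=S,fy=S,interpolation=cv2.INTER_LINEAR)
    for g in guess:
        u,v=np.array(proj(f,(g[0],g[1],.05)));u=int(u);v=int(v)
        def mk(x,y):
            W=34
            off=np.array([u-W,v-W])
            def fill(rings,m,c):
                h=hull(f,x,y,rings).reshape(-1,2); cv2.fillConvexPoly(m,np.round((h-off+.5)*S).astype(np.int32),c)
            m=np.zeros((2*W*S,2*W*S),np.float32); z=m.copy()
            fill([(.004,.031),(.074,.031),(.086,.0265)],m,1); fill([(.086,.0265),(.108,.0265)],m,0)
            fill([(.0,.038),(.11,.034)],z,1)
            return m,z,big[(v-W)*S:(v+W)*S,(u-W)*S:(u+W)*S]
        def cost(p):
            m,z,b=mk(*p); return float((np.abs(m-b)*z).sum()/S/S)
        x=np.array(g); 
        for st in(.004,.002,.001,.0005):
            while 1:
                c=[(cost(x+[a*st,b*st]),a,b) for a in(-1,0,1) for b in(-1,0,1)]
                c0,a,b=min(c)
                if (a,b)==(0,0) or c0>=cost(x): break
                x=x+[a*st,b*st]
        res.append((x.round(4),round(cost(x),1)))
    return res
E
python3 - <<'E'
from fit import *
G=[(.568,-.1615),(.548,-.2505),(.541,-.343)]
for n in('top','scene'):
    f=viewer.grab_frame(n); print(n,fitjars(f,cv2.imread(f'pics/{n}0.png'),G))
E
```

```text
top [(array([ 0.5665, -0.163 ]), 41.5), (array([ 0.546 , -0.2535]), 49.7), (array([ 0.5385, -0.347 ]), 128.2)]
scene [(array([ 0.5655, -0.1645]), 192.8), (array([ 0.5445, -0.254 ]), 189.7), (array([ 0.539 , -0.3475]), 228.1)]
```

Both views put the jars about 3 mm further −x/−y, at (0.5455, −0.2535) for the middle jar. The cap and shoulder gave a poor bite, so I'll grip the cylindrical body lower down, with the TCP at z≈0.071.

```bash
python3 -m handwheel '{"gripper":[-1,-1,1,1,1,1,1,1,1,1,1],"travel":[[0,0,0.06],[0,0,0.06],[-0.004,-0.005,0.06],[-0.004,-0.005,0.06],[-0.004,-0.005,0.06],[-0.004,-0.005,0.06],[-0.004,-0.005,0.06],[-0.004,-0.005,0.06],[-0.004,-0.005,0.02],[-0.004,-0.005,-0.02],[-0.004,-0.005,-0.02]],"spin":[0,0,0,0,0,0,0,0,0,0,0]}' 30
python3 -m handwheel '{"gripper":[1,1,1,1,1],"travel":[[0,0,-0.03],[0,0,-0.06],[0,0,-0.09],[0,0,-0.09],[0,0,-0.09]],"spin":[0,0,0,0,0]}' 30
```

```text
t: 20.25
eef_pos: [0.544, -0.2529, 0.1129]
ee_rot: [-0.124, 1.566, 2.867]
force: [-1.0, 0.1, -0.3]
width: 0.0669
t: 20.75
eef_pos: [0.5463, -0.2537, 0.0714]
ee_rot: [2.246, 1.57, -1.045]
force: [-0.2, -0.7, 0.8]
width: 0.0878
```

```bash
python3 -m handwheel '{"gripper":[-1,-1,-1,-1,-1,-1,-1],"travel":[[0,0,0],[0,0,0],[0,0,0],[0,0,0],[0,0,0],[0,0,0],[0,0,0]],"spin":[0,0,0,0,0,0,0]}' 30
python3 ovj.py j7.png
```

```text
t: 21.45
eef_pos: [0.5457, -0.2535, 0.0707]
ee_rot: [0.408, 1.571, -2.884]
force: [-0.4, 0.0, 1.9]
width: 0.0528
```

View pics/j7.png

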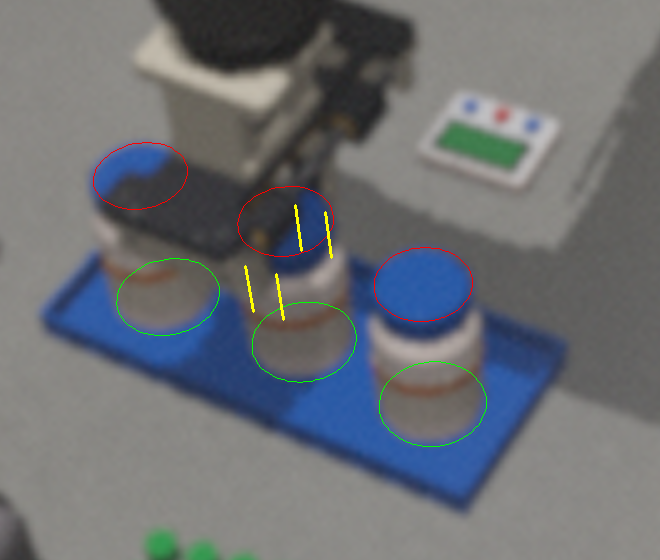

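```bash
python3 -m handwheel '{"gripper":[-1,-1,-1,-1,-1,-1,-1,-1],"travel":[[0,0,0.02],[0,0,0.04],[0,0,0.06],[0,0,0.06],[0,0,0.06],[0,0,0.06],[0,0,0.06],[0,0,0.06]],"spin":[0,0,0,0,0,0,0,0]}'
python3 - <<'E'
from station import arm,viewer
import numpy as np
print(np.mean([ (viewer.grab_frame('top'),arm.get_state()['force'])[1] for i in range(8)],axis=0), arm.get_state()['width'])
E
python3 ovj.py j8.png
```

```text
t: 22.3
eef_pos: [0.5456, -0.2534, 0.1001]
ee_rot: [-0.004, 1.57, 2.988]
force: [-1.5, 0.6, -2.1]
width: 0.052
[-0.04104637 -0.26744129 -2.24846959] 0.05223408244214765
```

View pics/j8.png

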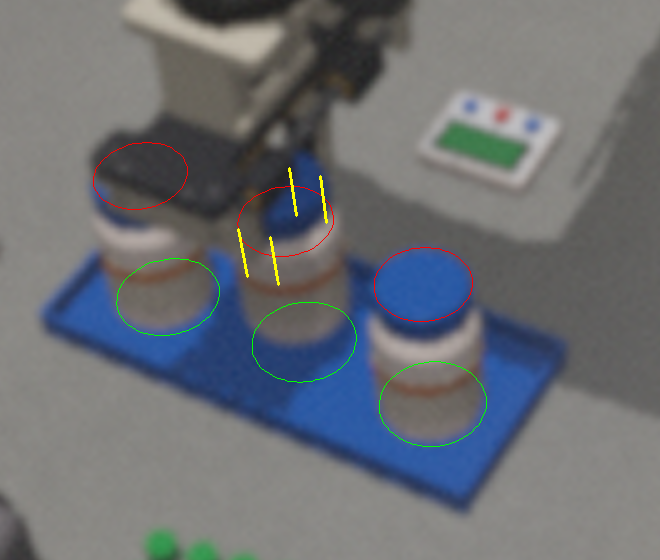

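Jar 2 reads about 2.25 N, under 2.9 N and less than 1.3 N above jar 1, so jar 3 should be the full one. Setting jar 2 back.

```bash
python3 -m handwheel '{"gripper":[-1,-1,-1,-1,-1,-1],"travel":[[0,0,-0.02],[0,0,-0.04],[0,0,-0.054],[0,0,-0.059],[0,0,-0.059],[0,0,-0.059]],"spin":[0,0,0,0,0,0]}'
python3 -m handwheel '{"gripper":[0,0.2,0.5,1,1,1,1],"travel":[[0,0,0],[0,0,0],[0,0,0],[0,0,0],[0,0,0],[0,0,0],[0,0,0]],"spin":[0,0,0,0,0,0,0]}'
python3 -m handwheel '{"gripper":[1,1,1,1,1,1,1,1,1,1],"travel":[[0,0,0.06],[0,0,0.12],[0,0,0.18],[-0.004,-0.1,0.18],[-0.01,-0.15,0.18],[-0.013,-0.186,0.18],[-0.013,-0.186,0.18],[-0.013,-0.186,0.18],[-0.013,-0.186,0.18],[-0.013,-0.186,0.18]],"spin":[0,0,0,0,0,0,0,0,0,0]}'
python3 ovj.py j9.png
```

```text
t: 23.35
eef_pos: [0.5454, -0.2535, 0.0708]
ee_rot: [0.156, 1.57, -3.136]
force: [-0.6, 0.4, 0.0]
width: 0.0525
t: 24.05
eef_pos: [0.546, -0.2535, 0.0712]
ee_rot: [3.069, 1.57, -0.222]
force: [0.4, -0.0, -0.9]
width: 0.0855
t: 25.05
eef_pos: [0.5395, -0.3457, 0.1611]
ee_rot: [-0.979, 1.571, 2.014]
force: [0.1, 0.2, -1.0]
width: 0.0878
```

View pics/j9.png

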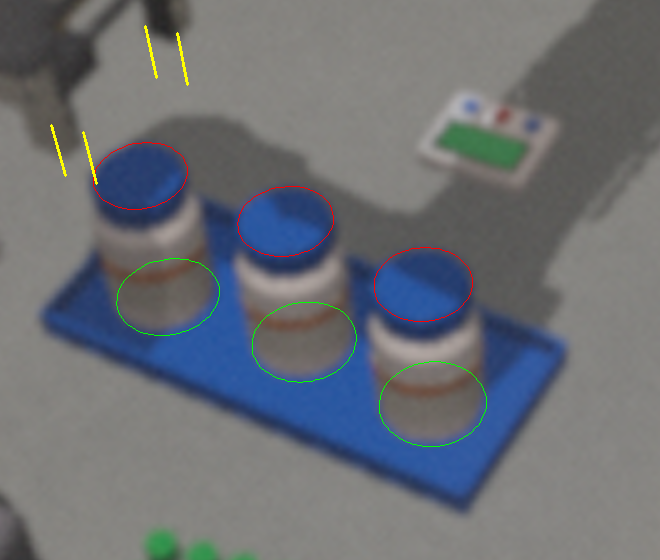

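```bash
python3 -m handwheel '{"gripper":[1,1,1,1,1,1,1,1,-1,-1,-1,-1,-1,-1,-1],"travel":[[0,-0.001,-0.04],[0,-0.001,-0.08],[0,-0.001,-0.12],[0,-0.001,-0.15],[0,-0.001,-0.18],[0,-0.001,-0.18],[0,-0.001,-0.18],[0,-0.001,-0.18],[0,-0.001,-0.18],[0,-0.001,-0.18],[0,-0.001,-0.18],[0,-0.001,-0.18],[0,-0.001,-0.18],[0,-0.001,-0.18],[0,-0.001,-0.18]],"spin":[0,0,0,0,0,0,0,0,0,0,0,0,0,0,0]}' 40
python3 -m handwheel '{"gripper":[-1,-1,-1,-1,-1,-1,-1,-1,-1],"travel":[[0,0,0],[0,0,0.02],[0,0,0.04],[0,0,0.06],[0,0,0.06],[0,0,0.06],[0,0,0.06],[0,0,0.06],[0,0,0.06]],"spin":[0,0,0,0,0,0,0,0,0]}'
python3 - <<'E'
from station import arm,viewer
import numpy as np
print(np.mean([ (viewer.grab_frame('top'),arm.get_state()['force'])[1] for i in range(8)],axis=0), arm.get_state()['width'])
E
python3 ovj.py j10.png
```

```text
t: 26.6
eef_pos: [0.5391, -0.347, 0.0711]
ee_rot: [0.038, 1.57, 3.03]
force: [-1.3, -0.5, 1.5]
width: 0.0525
t: 27.5
eef_pos: [0.5391, -0.3469, 0.1006]
ee_rot: [-0.206, 1.57, 2.786]
force: [0.3, 0.3, -4.9]
width: 0.0523
[-0.27195668  0.14582434 -4.62932082] 0.05240488036809988
```

View pics/j10.png

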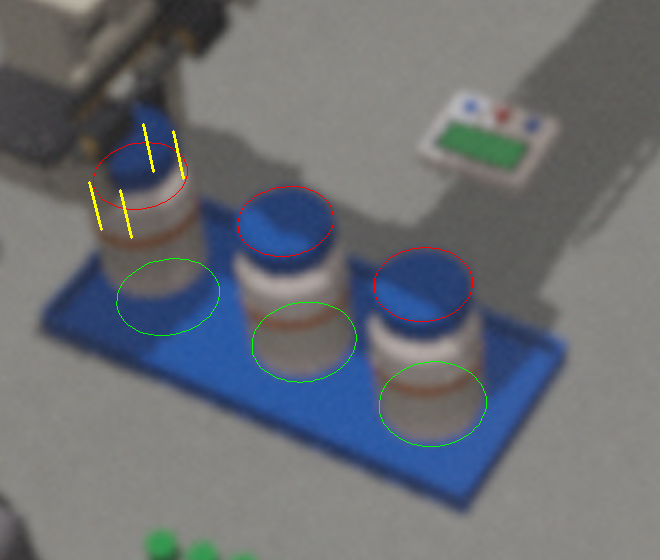

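Jar 3 reads 4.6 N, so it is the full one. Raising it slowly.

```bash
python3 -m handwheel '{"gripper":[-1,-1,-1,-1,-1,-1,-1,-1,-1,-1,-1,-1,-1,-1,-1,-1],"travel":[[0,0,0.02],[0,0,0.05],[0,0,0.08],[0,0,0.11],[0,0,0.14],[0,0,0.17],[0,0,0.2],[0,0,0.23],[0,0,0.26],[0,0,0.29],[0,0,0.32],[0,0,0.34],[0,0,0.34],[0,0,0.34],[0,0,0.34],[0,0,0.34]],"spin":[0,0,0,0,0,0,0,0,0,0,0,0,0,0,0,0]}' 45
python3 - <<'E'
from h import *
import numpy as np
print(np.mean([ (viewer.grab_frame('top'),arm.get_state()['force'])[1] for i in range(6)],axis=0), arm.get_state()['width'],arm.get_state()['t'])
f=grab('scene','fin_scene.png');t=grab('top','fin_top.png')
cv2.imwrite('pics/fin.png',np.hstack([cv2.resize(f['pixels'][60:300,60:480],(560,320)),cv2.resize(t['pixels'][120:260,60:165],(240,320))]))
b,_=blobs(t,(20,110,40),(35,255,255))
for a,c,_ in b: print('liner',a,solve(t,c,[(.150,.030),(.106,.0259)],[.592,.288]))
b,_=blobs(f,(20,110,40),(35,255,255))
for a,c,_ in b: print('liner',a,solve(f,c,[(.150,.030),(.106,.0259)],[.592,.288]))
k=6
def ring(im,f,x,y,z,r,c):
    P=np.array([proj(f,(x+r*np.cos(a),y+r*np.sin(a),z)) for a in T]); cv2.polylines(im,[((P+.5)*k).astype(int)],True,c,1)
o=[]
for g in(t,f):
    im=cv2.resize(g['pixels'],None,fx=k,fy=k,interpolation=cv2.INTER_CUBIC)
    for z,r in((.15,.03),(.07,.022)): ring(im,g,.593,.29,z,r,(0,0,255))
    ring(im,g,.593,.29,.106,.0315,(0,255,0));ring(im,g,.593,.29,.06,.0275,(0,255,0))
    u,v=(np.array(proj(g,(.593,.29,.1)))*k).astype(int); o.append(im[v-200:v+200,u-200:u+200])
cv2.imwrite('pics/fin2.png',np.hstack(o))
E
```

```text
t: 29.55
eef_pos: [0.539, -0.3468, 0.2701]
ee_rot: [-0.26, 1.569, 2.732]
force: [-0.3, 0.7, -4.3]
width: 0.0522
[-0.20038413  0.06195963 -4.23841857] 0.05220508681656441 29.85
liner 557 [0.5922454 0.2893957]
liner 70 [ 0.52103248 -0.46215161]
liner 63 [ 0.4699176  -1.01049327]
liner 658 [0.59290884 0.29054371]
```

View pics/fin.png

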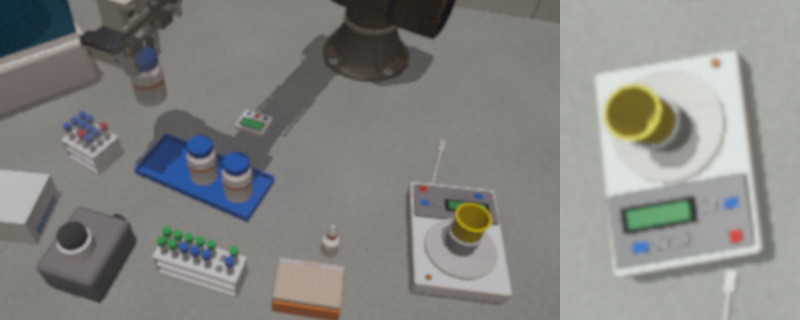

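View pics/fin2.png

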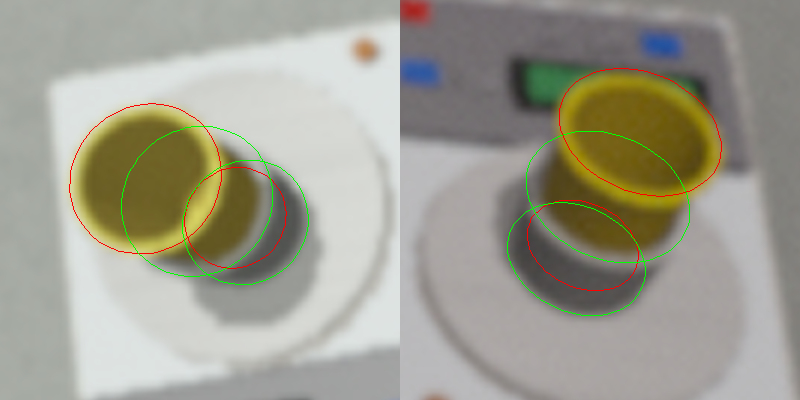

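Run:
```python
from h import *
f=grab('scene');k=6;im=cv2.resize(f['pixels'],None,fx=k,fy=k,interpolation=cv2.INTER_CUBIC)
def ring(x,y,z,r,c):
    P=np.array([proj(f,(x+r*np.cos(a),y+r*np.sin(a),z)) for a in T]); cv2.polylines(im,[((P+.5)*k).astype(int)],True,c,1)
ring(.539,-.347,.203,.031,(0,255,0));ring(.539,-.347,.307,.0265,(0,0,255))
u,v=(np.array(proj(f,(.539,-.347,.25)))*k).astype(int);cv2.imwrite('pics/fin3.png',im[max(v-250,0):v+250,u-250:u+250]);print(arm.get_state()['qd'].round(3))
```

```text
[-0.    -0.001 -0.001  0.001  0.001  0.001]
```

View pics/fin3.png

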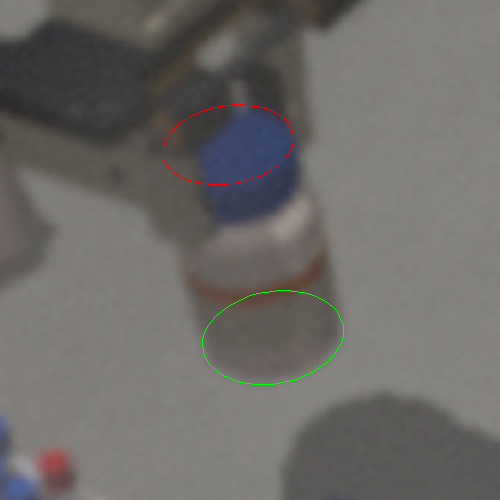

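The held jar's foot and cap match the predicted rings, so it is upright with its underside at about 0.20 m. The arm is still. Handing in.

```bash
python3 -c "
from station import arm
print(arm.job_done(), arm.get_state()['t'], arm.get_state()['width'])"
```

```text
the job is handed in; nothing more can be done
the job is handed in; nothing more can be done
```

The yellow cup is nested in the steel cup on the balance and let go. The arm is holding up the fullest jar, with the other two back in the tray; I handed the job in at about 30 s.

- **Yellow cup:** it met the steel cup's inner floor at the expected height (about 70 mm above the bench). The last pictures show it upright, with its rim at the seated height and its centre near (0.593, 0.290).
- **Weights from single lifts:** the jar at the +y end of the tray (nearest the balance) read about 1.4 N, the middle one about 2.25 N, and the one at the −y end 4.2–4.6 N. The force reading scatters by about 0.5 N, but the gap is clear.
- **Held jar:** the −y end jar is upright and still, with its underside about 0.20 m above the bench. The other two jars look upright in the tray, and the last overview shows no bystander visibly moved.

**Checks that failed or disagreed:**
- My first grip on the middle jar's cap slipped off, with about 20 N upward on the wrist. The jar stayed standing, and a lower grip worked.
- The finger width read about 52 mm on that lower grip. That fits the 53 mm cap rather than the 62 mm body I was aiming for, so the jars were probably held by their caps.
- The two cameras first disagreed by 5–10 mm on the steel cup and jar positions. I resolved this by averaging and silhouette fits.

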